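# Scoop nuts from the parts tray onto the counting scale

## Task

Draw the hand scoop out of the wooden block by its handle, lay it flat on the bench and let go, then take it again by the handle close behind the blade so that it can be held level under load. With the scoop, lift nuts out of the open-front steel tray and tip at least three of them into the pan of the counting scale; spill none on the bench and do not touch the nuts with the fingers. Leave the empty scoop lying flat on the bench, and leave the other things where they are.

Things in the scene. Friction and masses are not known exactly. Their poses are not given: they have to be found in the camera images.
- scoop: flat aluminium hand scoop, wooden handle, 0.18 kg. Frame: x to the nose, y across, z up out of the open bowl; origin on the underside, mid-blade. Blade 100 long (x -50 to 50), 116 wide, floor 2.4 thick, its last 24 bevelled to a sharp nose; back wall at x -52 to -50, 36 high; side walls 36 high back to x = -10, then sloping down to 5 at x = 36; open at the nose. Lies flat by itself
- scoop_neck (a point): point on the handle's axis 30 mm behind the blade's back wall, (-82, 0, 27.5) mm in the scoop's frame: where to hold it for scooping; 27.5 mm above the bench when it lies flat. Handle: 20 wide (y), 16 high, from (-52, 0, 23) rising backwards at 0.15 rad to its end at (-172, 0, 41). Held only by its end it tends to swing about the fingers
- scoop_nose (a point): middle of the scoop's front edge, (50, 0, 0) mm in its frame
- scoop_bowl (a point): point in the middle of the scoop's bowl, (0, 0, 14) mm in its frame. Bench free for laying the scoop down: x 0.40 to 0.50 m, y -0.12 to 0.20 m
- tool_block: fixed light-wood block 84 (x) x 160 (y) x 72 high; origin: centre of underside. The scoop stands nose down, leaning a few degrees, in its slot, 42 (x) x 124 (y), open above, floor 12 above the bench. There scoop x points down, scoop z along the block's x, scoop y along the block's y; the scoop's origin is 63 and its handle's end about 236 above the bench
- parts_tray: fixed open-front folded-steel tray with the nuts. Origin: underside, middle of the inside; x to the back wall. Inside x -75 (open mouth) to 75 (back wall), y -64 to 64, floor 2.5 above the bench, bevelled to the bench from x -75 to -81. Side walls 22 high at the mouth, 40 from x = 20 on; back wall 40. Mouth flaps 21 high spread at 0.36 rad out to x = -99. Nuts start behind x = -30
- nut_0: M20 hexagon nut of bright steel, 31 across flats, 36 across corners, 16 high, 0.06 kg; origin at the centre of one face (the lower one at the start)
- nut_1: M20 hexagon nut of bright steel, 31 across flats, 36 across corners, 16 high, 0.06 kg; origin at the centre of one face (the lower one at the start)
- nut_2: M20 hexagon nut of bright steel, 31 across flats, 36 across corners, 16 high, 0.06 kg; origin at the centre of one face (the lower one at the start)
- nut_3: M20 hexagon nut of bright steel, 31 across flats, 36 across corners, 16 high, 0.06 kg; origin at the centre of one face (the lower one at the start)
- nut_4: M20 hexagon nut of bright steel, 31 across flats, 36 across corners, 16 high, 0.06 kg; origin at the centre of one face (the lower one at the start)
- scale: fixed bench counting scale with a grey housing, 200 (x) x 168 (y), 46 high, display and keys on its sloped front at -x; on top a square steel pan. Origin at the centre of its underside, x to the back
- scale_pan (a point): centre of the pan's inner floor, at (15, 0, 63) mm in the scale's frame. The pan is open above, 156 x 156 inside, its rim 29 mm above this point (92 mm above the bench), walls 2 thick
- tape_measure: bystander: tape measure, 33 x 75 x 63 high, origin at the centre of its underside
- bearing: bystander: ball bearing, 47 across, 14 high, origin at the centre of its underside
- spacer: bystander: turned steel spacer tube standing upright, 25 across, 65 high, origin at the centre of its underside

How it is judged:
By the outcome, as a careful person would: the job done as asked, in the order asked, and still so for the second after the job is handed in, with the robot touching nothing.
It also fails if it takes over 72 s, if anything falls off the work surface, if the arm or the gripper's body presses on something with over 40 N, if the wrist force passes 120 N, or if a joint passes its speed limit or range.

## Robot

A 6-joint arm with a two-finger parallel gripper is mounted at the origin on a cart in front of the work surface, level with it; the furniture and walls round the work are solid. World frame = base frame: x ahead of the robot, y to its left, z up, the work surface at z = 0. Lengths are in mm, angles in degrees, forces in N, time in s.
With the tool pointing down it reaches from about 350 to 850 mm from the base axis. Payload 8.1 kg.
Tool frame: the origin (TCP) lies between the finger pads, 19 mm behind the fingertips; this is the grasp point; z points along the fingers, y is the line along which they close (so a half turn about z gives the same grasp; the last joint's range is limited). The gripper opens to 85 mm and grips with 20 to 120 N. Pads are 22 mm wide; open, the fingers measure 114 mm over their backs; the gripper's body (76 mm by 85 mm) begins 54 mm behind the grasp point. The pads swing forward as they close: fully open they stand 13 mm farther back than shut.
Start: joints at [65.523, 7.471, 85.268, -0, 87.261, -4.893], TCP at [201.089, 565.304, 249.992] pointing down, gripper open.
Joint ranges: [-169.43, 169.43], [-51.17, 129.36], [1.28, 143.12], [-76.62, 256.62], [0, 156.53], [-152.29, 152.29]. Speed limits (degrees/s): [136.94, 136.94, 159.86, 180, 180, 180].

## Interface

Orientations are given as [roll, pitch, yaw] about the fixed x, y, z axes, in that order (R = Rz(yaw) Ry(pitch) Rx(roll)).
In Python, from rig import manip, eyes gives the robot as it stands (manip), with the cameras (eyes).
- The arm moves only by the shell command python3 nudge.py FILE [OPENING], which reads ROWS from the file FILE. ROWS is a JSON object whose key "rows" holds a list of rows, 1 to 5 of them, each of 4 numbers: dx, dy, dz in mm, then a turn about the tool's z in degrees; each row is the pose to reach, as a shift and turn from the pose commanded when the command began, along the tool's axes at that moment; what a row does not reach only later rows make up. A row lasts 1/12 s, in which the tool goes at most 41.7 mm and 7.16 degrees, less where a joint would pass 70% of its speed; a pose out of reach is approached as far as the arm can. OPENING is the finger opening in mm, set as the command begins (- or left out keeps the last). The fingers move at their own pace and stop on an object; the grip force is fixed at half the most. Time passes only in rows, so rows that do not move let the fingers close. It prints the time, the measured TCP pose, the force, the opening and the grip force at its end. Input that does not fit is refused with a message, and nothing moves.
- manip.sense(): the state, without advancing time (a new reading comes with each control period).
- eyes.snapshot(name): name is "scene" or "top"; returns the picture (420x560x3 uint8, red, green, blue); there is no depth.
- eyes.get_calibration(name): a dict with "K" (3x3 intrinsics, pixels), "rvec" (rotation vector, rad) and "tvec" (3), from world to camera coordinates, as OpenCV has them. Camera axes: x right, y down, z forward; pixel columns grow to the right and rows downward; lengths in mm; the calibration is good to about 2 mm. A picture is of the moment at which its call begins. get_calibration takes no time and is no camera call.
- manip.job_done(): hands the job in; it is judged then, once.
The state is a dict: "time_s": time; "qpos": joint angles; "qvel": joint speeds; "tau": joint torques, N m; "ee_pos": TCP position; "tool_rot": TCP orientation; "wrist_force": force on the tool from outside, world axes, zero at the start; "wrist_torque": the same for the moment, N m; "finger_gap": finger opening in mm; "gripper_force": force on a finger pad.
Only numpy, scipy, OpenCV 4.12 (cv2) and the standard library are available. Lean on these libraries where they do the work, as an engineer would, in place of code of your own. Each camera call takes 0.05 s, during which the arm holds its last target. There are 200 camera calls.

## Working session

There is one attempt and no reset: what is moved stays moved. The work goes in short steps, Python scripts to look and compute and a shell command to move; the robot and the scene stay as the last step left them, time stands still between calls to the robot, and variables do not carry over. Pictures are saved under pics/ and viewed, at most 10 in all, crops included, and the job is handed in when it is done.

```bash
ls; mkdir -p pics; cat > h.py <<'E'
import numpy as np, cv2
from rig import manip, eyes
def cal(n):
    c=eyes.get_calibration(n); return np.array(c["K"],float),np.array(c["rvec"],float),np.array(c["tvec"],float).reshape(3)
def proj(n,P):
    K,r,t=cal(n); return cv2.projectPoints(np.array(P,float).reshape(-1,1,3),r,t,K,None)[0].reshape(-1,2)
def ray(n,uv):
    K,r,t=cal(n); R=cv2.Rodrigues(r)[0]; return -R.T@t, R.T@np.linalg.inv(K)@np.array([uv[0],uv[1],1.])
def onz(n,uv,z):
    o,d=ray(n,uv); return o+d*(z-o[2])/d[2]
def tri(a,b):  # uv in scene, uv in top
    A=[];B=[]
    for n,uv in(("scene",a),("top",b)):
        o,d=ray(n,uv); d=d/np.linalg.norm(d); M=np.eye(3)-np.outer(d,d); A.append(M);B.append(M@o)
    return np.linalg.lstsq(np.vstack(A),np.hstack(B),rcond=None)[0]
def snap(n,f,crop=None,s=1):
    im=eyes.snapshot(n)
    if crop: u0,v0,u1,v1=crop; im=im[v0:v1,u0:u1]
    cv2.imwrite(f"pics/{f}.png",cv2.resize(im,None,fx=s,fy=s,interpolation=cv2.INTER_CUBIC)[:,:,::-1])
E
python3 - <<'E'
from h import *
snap("scene","s0",None,1.42);snap("top","t0",None,1.42)
for n in("scene","top"): 
    o,d=ray(n,(280,210));print(n,o.round(),(d/np.linalg.norm(d)).round(2),cal(n)[0][0,0])
E
```

```text
nudge.py
pics
rig.py
scene [-274. -692.  872.] [ 0.64  0.53 -0.55] 478.96837299389824
top [ 526.   54. 1077.] [ 0.16 -0.04 -0.99] 397.5887025023122
```

View pics/s0.png

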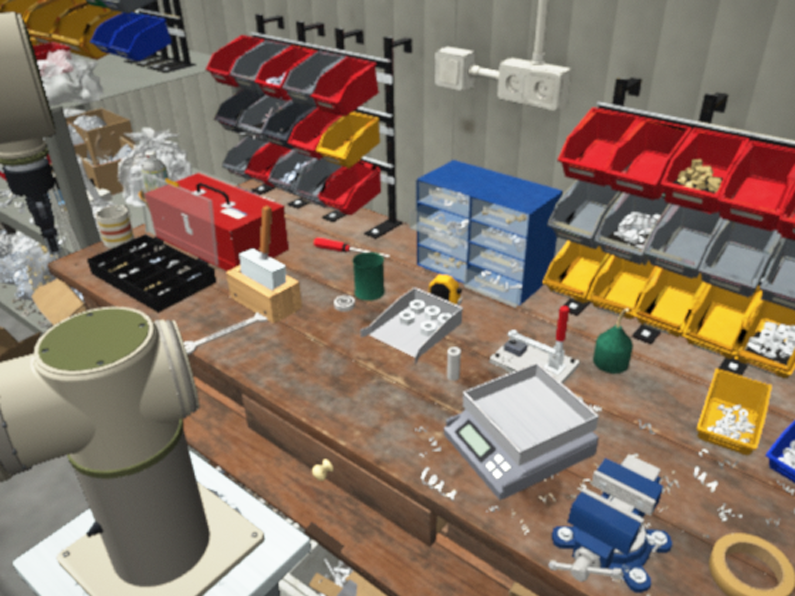

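View pics/t0.png

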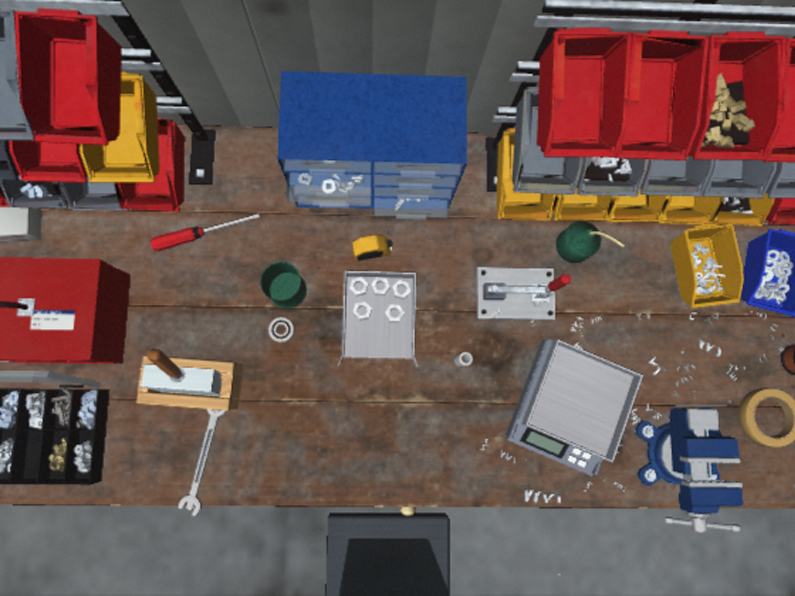

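```bash
cat >> h.py <<'E'
def mont(f,crops,w=400,h=300):
    ims=[];c={}
    out=[]
    for n,u0,v0,s in crops:
        if n not in c: c[n]=eyes.snapshot(n)
        out.append(cv2.resize(c[n][v0:v0+int(h/s),u0:u0+int(w/s)],(w,h),interpolation=cv2.INTER_CUBIC))
    im=np.vstack([np.hstack(out[i:i+2]) for i in range(0,len(out),2)])
    cv2.imwrite(f"pics/{f}.png",im[:,:,::-1])
E
python3 - <<'E'
from h import *
mont("m1",[("scene",140,130,4),("top",85,225,4),("top",230,180,4),("top",345,230,3)])
E
```

```text
(no output)
```

View pics/m1.png

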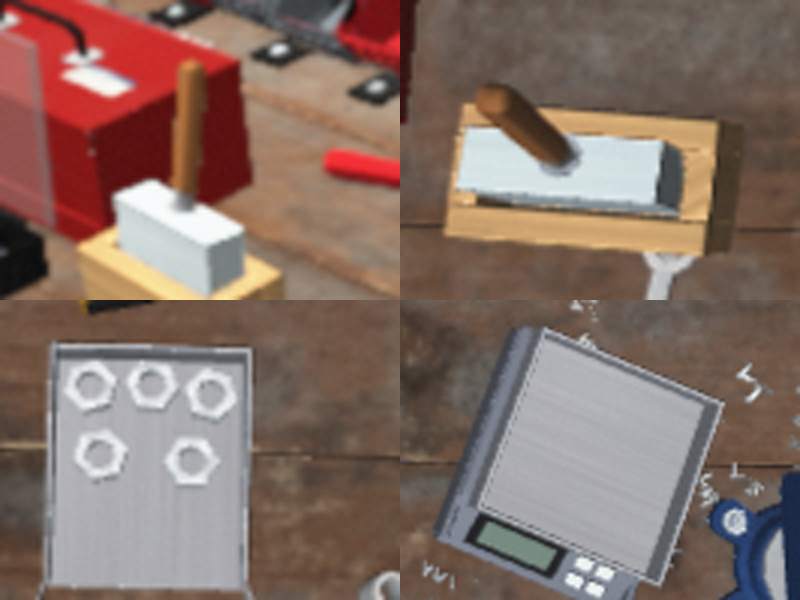

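```bash
python3 - <<'E'
from h import *
c=lambda u,v,u0,v0,s:(u0+u/s,v0+v/s)
print("end",tri(c(190,68,140,130,4),c(92,98,85,225,4)).round(1))
print("root",tri(c(184,203,140,130,4),c(163,163,85,225,4)).round(1))
for p in[(65,105),(322,120),(45,232),(308,248)]:print("blk",onz("top",c(*p,85,225,4),72).round(1)[:2])
for p,z in[((48,285),2.5),((243,287),2.5),((53,45),40),((250,48),40)]:print("tray",onz("top",c(*p,230,180,4),z).round(1)[:2])
for p in[(91,85),(152,87),(211,93),(100,155),(191,161)]:print("nut",onz("top",c(*p,230,180,4),18.5).round(1)[:2])
P=[onz("top",c(*p,345,230,3),92)[:2] for p in[(145,30),(322,105),(260,283),(80,205)]]
for p in P:print("pan",p.round(1))
print("pc",np.mean(P,0).round(1))
print("spacer",onz("top",(463/1.42,358/1.42),65)[:2].round(),"bearing",onz("top",(281/1.42,329/1.42),14)[:2].round(), "tape",onz("top",(372/1.42,247/1.42),63)[:2].round())
print(manip.sense())
E
```

```text
end [577.7 379.3 223.6]
root [547.4 373.3 120.3]
blk [582.  453.6]
blk [574.7 295.1]
blk [504.2 459.6]
blk [496.2 299.4]
tray [590.6 108.6]
tray [591.  -22.7]
tray [747.4 107.2]
tray [747.8 -23.9]
nut [724.8  82. ]
nut [724.2  40.8]
nut [720.8   0.8]
nut [677.2  75. ]
nut [674.1  13.9]
pan [ 618.4 -274.1]
pan [ 557.9 -420.9]
pan [ 413.8 -361.2]
pan [ 474.5 -215.4]
pc [ 516.1 -317.9]
spacer [ 587. -108.] bearing [640. 227.] tape [790.  58.]
{'time_s': 0.2, 'qpos': array([ 6.55225830e+01,  7.49844421e+00,  8.53043817e+01, -3.34354951e-04,
        8.72626981e+01, -4.89407381e+00]), 'qvel': array([ 0.00067131, -0.1523269 , -0.29711158, -0.04356535, -0.09965671,
        0.05539415]), 'tau': array([-6.32152496e-04, -5.69318926e+01, -5.00545192e+01, -2.49703417e-04,
        1.02017750e-02, -1.12385860e-05]), 'ee_pos': array([200.9672216 , 565.01009574, 249.3567988 ]), 'tool_rot': array([-1.79934686e+02, -5.25737037e-03,  1.60416670e+02]), 'wrist_force': array([-0.90092046,  0.4998505 ,  0.18658888]), 'wrist_torque': array([-0.02706812,  0.02146006, -0.01568613]), 'gripper_force': 0.0, 'finger_gap': 85.28476858880276}
```

```bash
cat > go.py <<'E'
import sys; from h import *
# usage: go.py x y z yaw -> remaining shift in tool axes
s=manip.sense(); x,y,z,w=map(float,sys.argv[1:5]); psi=np.radians(s["tool_rot"][2]); p=s["ee_pos"]
d=np.array([x,y,z])-p; c,q=np.cos(psi),np.sin(psi)
t=-((w-s["tool_rot"][2]+180)%360-180)
print("tool d",(d@[c,q,0]).round(1),(d@[q,-c,0]).round(1),round(-d[2],1),"turn",round(t,1),"F",s["wrist_force"].round(1),"t",s["time_s"],"gap",round(s["finger_gap"],1))
E
echo '{"rows": [[-30, 0, -60, 0], [-80, -10, -60, -5], [-122, -16, -60, -10], [-164, -21, -60, -14], [-206, -26, -60, -17]]}' > rows.txt && python3 nudge.py rows.txt 85
python3 go.py 572 378 310 177.4
```

```text
time_s: 0.62
ee_pos: [365.1, 482.5, 310.7]
tool_rot: [179.9, 0.1, 177.7]
wrist_force: [0.0, -0.2, 0.4]
finger_gap: 84.8
gripper_force: 0.0
tool d -210.9 -96.0 0.7 turn 0.3 F [ 0.  -0.2  0.4] t 0.6167 gap 84.8
```

```bash
echo '{"rows": [[-37, -17, 0, 0], [-75, -34, 0, 0], [-112, -51, 0, 0], [-150, -68, 0, 0], [-187, -85, 0, 0]]}' > rows.txt && python3 nudge.py rows.txt |head -2
echo '{"rows": [[-24, -11, 0, 0], [-24, -11, 0, 0], [-24, -11, 0, 0]]}' > rows.txt && python3 nudge.py rows.txt |head -2
python3 go.py 572 378 204 177.4
python3 -c "
from h import *
mont('m2',[('scene',140,110,4),('top',85,225,4)])"
```

```text
time_s: 1.03
ee_pos: [548.3, 388.4, 309.3]
time_s: 1.28
ee_pos: [571.3, 376.3, 308.5]
tool d -0.6 1.7 104.5 turn -0.1 F [-0.  1. -0.] t 1.2833 gap 84.7
```

View pics/m2.png

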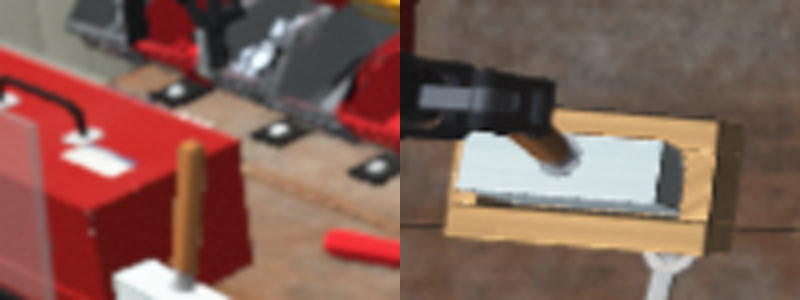

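```bash
echo '{"rows": [[0, 1, 35, 0], [0, 1, 70, 0], [0, 1, 104, 0], [0, 1, 104, 0], [0, 1, 104, 0]]}' > rows.txt && python3 nudge.py rows.txt |head -4
echo '{"rows": [[0, 0, 0, 0], [0, 0, 0, 0], [0, 0, 0, 0], [0, 0, 0, 0], [0, 0, 0, 0]]}' > rows.txt && python3 nudge.py rows.txt 0

```

```text
time_s: 1.8
ee_pos: [567.6, 379.0, 203.4]
tool_rot: [-179.8, -0.3, 177.5]
wrist_force: [-0.1, -0.4, 0.2]
time_s: 2.22
ee_pos: [570.8, 379.1, 207.2]
tool_rot: [179.9, 0.1, 177.4]
wrist_force: [0.4, -0.6, -0.2]
finger_gap: 24.8
gripper_force: 0.0
```

```bash
echo '{"rows": [[0, 0, 0, 0], [0, 0, 0, 0], [0, 0, 0, 0]]}' > rows.txt && python3 nudge.py rows.txt |tail -3
echo '{"rows": [[0, 0, -20, 0], [0, 0, -40, 0], [0, 0, -60, 0], [0, 0, -80, 0], [0, 0, -100, 0]]}' > rows.txt && python3 nudge.py rows.txt 
echo '{"rows": [[0, 0, 0, 0]]}' > rows.txt && python3 nudge.py rows.txt |tail -3
python3 -c "
from h import *
mont('m3',[('scene',100,70,2.8),('top',65,195,3)])"
```

```text
wrist_force: [1.1, 1.1, 5.3]
finger_gap: 18.8
gripper_force: 58.4
time_s: 2.88
ee_pos: [569.8, 378.3, 305.2]
tool_rot: [-179.9, -0.1, 177.4]
wrist_force: [0.9, 0.7, -2.2]
finger_gap: 19.7
gripper_force: 58.9
wrist_force: [1.0, 0.3, -0.7]
finger_gap: 19.0
gripper_force: 58.9
```

View pics/m3.png

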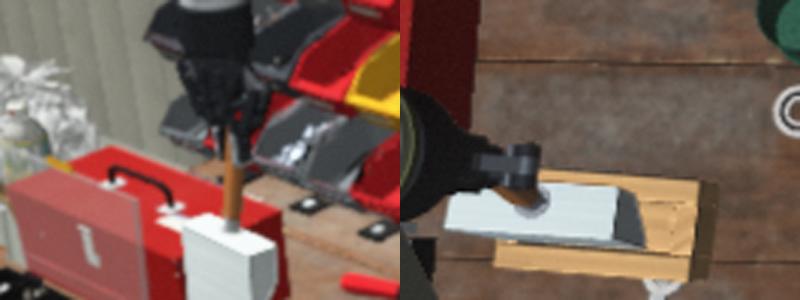

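```bash
echo '{"rows": [[0, 0, 25, 0], [0, 0, 45, 0], [0, 0, 65, 0], [0, 0, 65, 0]]}' > rows.txt && python3 nudge.py rows.txt 
echo '{"rows": [[26, 0, 0, 0], [52, 0, 0, 0], [78, 0, 0, 0], [104, 0, 0, 0], [130, 0, 0, 0]]}' > rows.txt && python3 nudge.py rows.txt
echo '{"rows": [[0, 0, -25, 0], [0, 0, -50, 0], [0, 0, -75, 0], [0, 0, -75, 0]]}' > rows.txt && python3 nudge.py rows.txt 
python3 -c "
from h import *
mont('m4',[('scene',100,100,2.8),('top',65,195,3)])"
```

```text
time_s: 3.4
ee_pos: [567.5, 377.0, 231.8]
tool_rot: [-179.6, -0.5, 177.4]
wrist_force: [0.7, 0.2, -5.0]
finger_gap: 19.2
gripper_force: 58.8
time_s: 3.82
ee_pos: [439.9, 384.1, 240.3]
tool_rot: [-180.0, 0.1, 177.4]
wrist_force: [3.9, 0.6, -2.2]
finger_gap: 19.4
gripper_force: 63.1
time_s: 4.15
ee_pos: [441.3, 385.6, 321.6]
tool_rot: [179.7, 0.3, 177.4]
wrist_force: [1.0, 0.4, -0.3]
finger_gap: 19.2
gripper_force: 63.3
```

View pics/m4.png

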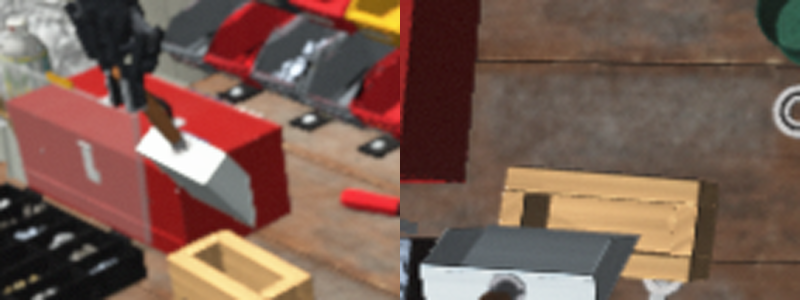

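```bash
echo '{"rows": [[0, -40, 0, 0], [0, -80, 0, -1], [0, -120, 0, -2], [0, -160, 0, -2.6], [0, -195, 15, -2.6]]}' > rows.txt && python3 nudge.py rows.txt |head -2
echo '{"rows": [[0, -30, 20, 0], [0, -60, 50, 0], [0, -60, 50, 0], [0, -60, 50, 0]]}' > rows.txt && python3 nudge.py rows.txt 
python3 go.py 430 130 250 180
python3 -c "
from h import *
mont('m5',[('scene',150,100,2),('top',100,150,2)])"
```

```text
time_s: 4.67
ee_pos: [431.5, 187.9, 301.0]
time_s: 5.0
ee_pos: [429.1, 127.9, 246.1]
tool_rot: [-179.9, -0.4, 179.8]
wrist_force: [0.8, 0.9, -1.5]
finger_gap: 19.4
gripper_force: 63.2
tool d -0.9 2.1 -3.9 turn -0.2 F [ 0.8  0.9 -1.5] t 5.0 gap 19.4
```

View pics/m5.png

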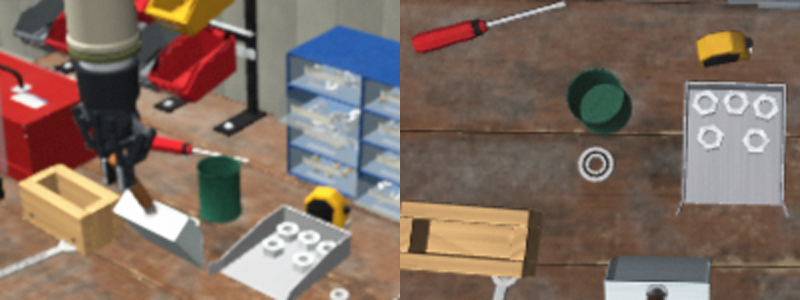

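```bash
python3 -c "
from h import *
for z in(60,80,100,120):print(onz('top',(227,278.5),z).round())
print(tri((150+202/2,100+262/2),(100+308/2,150+257/2)))"
echo '{"rows": [[0, 0, 20, 0], [0, 0, 40, 0], [0, 0, 60, 0], [0, 0, 60, 0]]}' > rows.txt && python3 nudge.py rows.txt|sed -n 2,4p
echo '{"rows": [[0, 0, 8, 0], [0, 0, 16, 0], [0, 0, 16, 0]]}' > rows.txt && python3 nudge.py rows.txt|sed -n 2,4p
```

```text
[518. 142.  60.]
[519. 140.  80.]
[519. 138. 100.]
[519. 136. 120.]
[519.06049343  73.70126078  74.81139265]
ee_pos: [429.8, 130.7, 187.4]
tool_rot: [-180.0, -0.3, -179.9]
wrist_force: [-0.9, 0.3, -3.5]
ee_pos: [432.4, 131.3, 177.8]
tool_rot: [179.9, 0.1, -179.9]
wrist_force: [-9.1, 2.3, 15.3]
```

```bash
echo '{"rows": [[0, 0, -10, 0], [-20, 0, -10, 0], [-20, 0, 0, 0], [-20, 0, 0, 0]]}' > rows.txt && python3 nudge.py rows.txt|sed -n 2,4p
echo '{"rows": [[15, 0, 10, 0], [30, 0, 20, 0], [42, 0, 30, 0], [52, 0, 40, 0], [52, 0, 40, 0]]}' > rows.txt && python3 nudge.py rows.txt|sed -n 2,4p
python3 go.py 452 130 176 180
```

```text
ee_pos: [452.9, 130.2, 175.6]
tool_rot: [180.0, 0.1, -180.0]
wrist_force: [0.2, -0.8, 3.6]
ee_pos: [398.1, 130.0, 133.7]
tool_rot: [-180.0, -0.0, -179.9]
wrist_force: [-0.4, 0.4, 2.7]
tool d -53.9 -0.0 -42.3 turn 0.1 F [-0.4  0.4  2.7] t 6.4333 gap 19.4
```

```bash
echo '{"rows": [[10, 0, 14, 0], [20, 0, 28, 0], [27, 0, 42, 0], [34, 0, 56, 0], [34, 0, 56, 0]]}' > rows.txt && python3 nudge.py rows.txt|sed -n 2,4p
echo '{"rows": [[3, 0, 12, 0], [7, 0, 24, 0], [7, 0, 24, 0]]}' > rows.txt && python3 nudge.py rows.txt|sed -n 2,4p
python3 -c "
from h import *
mont('m6',[('scene',150,100,2),('top',130,200,2.5)])"
```

```text
ee_pos: [364.4, 129.7, 77.2]
tool_rot: [-180.0, -0.1, -180.0]
wrist_force: [-1.8, -0.1, 2.1]
ee_pos: [358.7, 129.8, 54.3]
tool_rot: [-180.0, -0.0, -180.0]
wrist_force: [1.5, -1.1, 1.9]
```

View pics/m6.png

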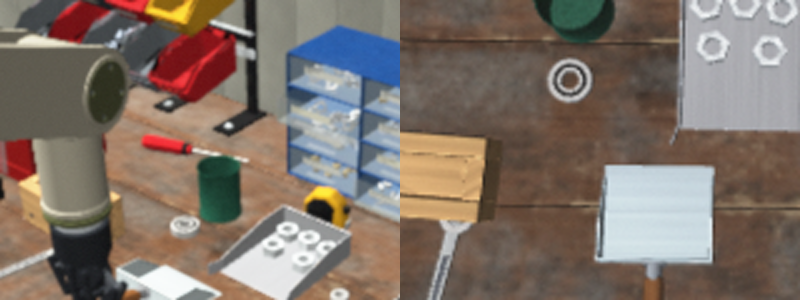

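```bash
echo '{"rows": [[0, 0, 6, 0], [0, 0, 12, 0], [0, 0, 12, 0]]}' > rows.txt && python3 nudge.py rows.txt|sed -n 2,4p
echo '{"rows": [[0, 0, 6, 0], [0, 0, 6, 0]]}' > rows.txt && python3 nudge.py rows.txt|sed -n 2,4p
echo '{"rows": [[0, 0, 0, 0], [0, 0, 0, 0], [0, 0, 0, 0]]}' > rows.txt && python3 nudge.py rows.txt 45
echo '{"rows": [[0, 0, -30, 0], [0, 0, -60, 0], [0, 0, -80, 0], [0, 0, -80, 0]]}' > rows.txt && python3 nudge.py rows.txt|sed -n 2,4p
python3 -c "
from h import *
mont('m7',[('scene',230,200,4),('top',190,250,4)])"
```

```text
ee_pos: [358.9, 129.7, 42.1]
tool_rot: [180.0, 0.0, -180.0]
wrist_force: [2.7, 0.2, 1.1]
ee_pos: [358.7, 129.8, 35.9]
tool_rot: [180.0, 0.0, -180.0]
wrist_force: [1.4, -0.1, 1.9]
time_s: 7.87
ee_pos: [358.2, 129.7, 36.3]
tool_rot: [-180.0, -0.1, -180.0]
wrist_force: [-0.7, -0.0, -0.2]
finger_gap: 44.8
gripper_force: 0.0
ee_pos: [361.4, 130.4, 121.3]
tool_rot: [179.9, 0.4, -180.0]
wrist_force: [1.8, 0.8, 0.8]
```

View pics/m7.png

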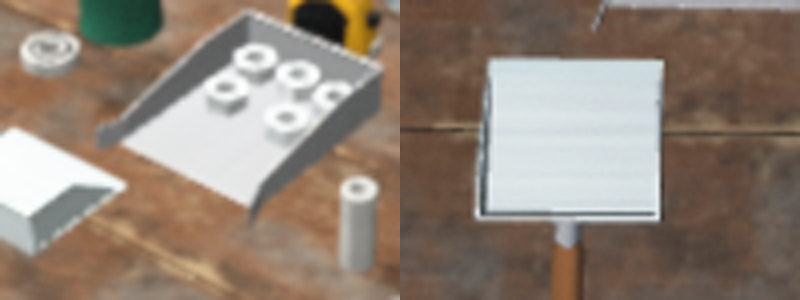

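```bash
python3 -c "
from h import *
for p,z in[((90,60),1),((264,60),1),((78,218),36),((260,218),36),((167,240),26)]:print(onz('top',(190+p[0]/4,250+p[1]/4),z).round(1))
"; python3 go.py 420 130 27.5 180
```

```text
[553.1 186.3   1. ]
[554.5  70.3   1. ]
[452.5 186.   36. ]
[453.5  70.4  36. ]
[438.5 130.   26. ]
tool d -60.8 0.0 89.9 turn 0.0 F [ 0.1 -0.1 -0.1] t 8.3 gap 45.1
```

```bash
echo '{"rows": [[-30, -1, 0, 0], [-61, -2, 0, 0], [-61, -2, 30, 0], [-61, -2, 60, 0], [-61, -2, 80, 0]]}' > rows.txt && python3 nudge.py rows.txt|sed -n 2,4p
echo '{"rows": [[0, 0, 5, 0], [0, 0, 10, 0], [0, 0, 10, 0]]}' > rows.txt && python3 nudge.py rows.txt|sed -n 2,4p; python3 go.py 421 127.7 27.5 180
```

```text
ee_pos: [417.4, 127.2, 32.6]
tool_rot: [-180.0, -0.3, 180.0]
wrist_force: [-0.5, -0.5, -1.0]
ee_pos: [418.6, 127.6, 25.6]
tool_rot: [-180.0, -0.1, -180.0]
wrist_force: [-0.1, -0.6, 0.0]
tool d -2.4 0.1 -1.9 turn 0.0 F [-0.1 -0.6  0. ] t 8.9667 gap 45.0
```

```bash
echo '{"rows": [[-2.5, 0, -1.5, 0], [-2.5, 0, -1.5, 0]]}' > rows.txt && python3 nudge.py rows.txt|sed -n 2,4p
echo '{"rows": [[0, 0, 0, 0], [0, 0, 0, 0], [0, 0, 0, 0], [0, 0, 0, 0], [0, 0, 0, 0]]}' > rows.txt && python3 nudge.py rows.txt 0|sed -n 2,6p
echo '{"rows": [[0, 0, -10, 0], [0, 0, -20, 0], [0, 0, -20, 0], [0, 0, -20, 0]]}' > rows.txt && python3 nudge.py rows.txt |sed -n 2,6p
python3 go.py 448 42.5 47.5 179.2
python3 -c "
from h import *
mont('m8',[('scene',230,180,3),('top',190,230,4)])"
```

```text
ee_pos: [423.8, 128.1, 29.8]
tool_rot: [180.0, 0.2, -180.0]
wrist_force: [0.9, 0.4, -0.1]
ee_pos: [423.0, 128.1, 29.2]
tool_rot: [180.0, 0.1, -180.0]
wrist_force: [-2.4, 0.5, 6.2]
finger_gap: 18.9
gripper_force: 60.9
ee_pos: [422.9, 127.9, 49.2]
tool_rot: [180.0, 0.1, -180.0]
wrist_force: [-0.3, -0.2, -1.5]
finger_gap: 18.8
gripper_force: 59.8
tool d -25.0 -85.5 1.7 turn 0.8 F [-0.3 -0.2 -1.5] t 9.8833 gap 18.8
```

```bash
echo '{"rows": [[0, -30, 0, 0.8], [0, -60, 0, 0.8], [-12, -85, 0, 0.8], [-25, -85, 8, 0.8], [-25, -85, 15, 0.8]]}' > rows.txt && python3 nudge.py rows.txt|sed -n 2,4p
echo '{"rows": [[0, 0, 0, 0], [0, 0, 0, 0]]}' > rows.txt && python3 nudge.py rows.txt|sed -n 2,4p
python3 go.py 455 42.5 33 179.2
```

```text
ee_pos: [449.4, 41.4, 33.5]
tool_rot: [-180.0, 0.2, 179.1]
wrist_force: [0.2, 0.1, -1.6]
ee_pos: [445.4, 43.2, 31.8]
tool_rot: [180.0, -0.2, 179.2]
wrist_force: [0.3, -0.6, -3.3]
tool d -9.6 -0.5 -1.2 turn 0.0 F [ 0.3 -0.6 -3.3] t 10.5667 gap 18.8
```

```bash
echo '{"rows": [[-5, 0, -1.5, 0], [-15, 0, -1.5, 0], [-25, 0, -1.5, 0], [-35, 0, -1.5, 0], [-45, 0, -1.5, 0]]}' > rows.txt && python3 nudge.py rows.txt|sed -n 2,4p
echo '{"rows": [[0, 0, 0.7, 0], [0, 0, 1.5, 0], [0, 0, 2, 0], [0, 0, 2, 0]]}' > rows.txt && python3 nudge.py rows.txt|sed -n 2,4p
python3 go.py 500 42.5 31.7 179.2; python3 -c "
from h import *
print(manip.sense()['wrist_torque'])"
```

```text
ee_pos: [492.7, 42.9, 35.0]
tool_rot: [180.0, 0.0, 179.3]
wrist_force: [-0.8, -0.3, -2.8]
ee_pos: [491.3, 42.5, 32.3]
tool_rot: [180.0, -0.0, 179.2]
wrist_force: [-0.3, -0.4, -1.8]
tool d -8.7 0.1 0.6 turn 0.0 F [-0.3 -0.4 -1.8] t 11.3167 gap 18.9
[0.10273005 0.06559275 0.02838364]
```

```bash
echo '{"rows": [[0, 0, 1, 0], [0, 0, 1.5, 0], [0, 0, 1.5, 0]]}' > rows.txt && python3 nudge.py rows.txt|sed -n 2,4p
echo '{"rows": [[-8, 0, 0, 0], [-20, 0, 0, 0], [-35, 0, 0, 0], [-50, 0, 0, 0], [-65, 0, 0, 0]]}' > rows.txt && python3 nudge.py rows.txt|sed -n 2,4p
python3 go.py 612 42.5 31.7 179.2
```

```text
ee_pos: [491.9, 42.3, 31.2]
tool_rot: [180.0, -0.0, 179.2]
wrist_force: [-2.1, 0.2, 2.1]
ee_pos: [557.3, 41.3, 31.6]
tool_rot: [180.0, -0.1, 179.2]
wrist_force: [-13.5, 0.2, 17.3]
tool d -54.6 1.9 -0.1 turn 0.0 F [-13.5   0.2  17.3] t 11.9833 gap 19.1
```

```bash
echo '{"rows": [[-10, 0, -0.4, 0], [-20, 0, -0.4, 0], [-30, 0, -0.4, 0], [-38, 0, -0.4, 0], [-44, 0, -0.4, 0]]}' > rows.txt && python3 nudge.py rows.txt|sed -n 2,6p
echo '{"rows": [[-4, 0, 0, 0], [-8, 0, 0, 0], [-8, 0, 0, 0]]}' > rows.txt && python3 nudge.py rows.txt|sed -n 2,4p
python3 go.py 615 42.5 31.7 179.2
```

```text
ee_pos: [600.7, 40.7, 32.0]
tool_rot: [-180.0, -0.2, 179.2]
wrist_force: [-14.7, -0.2, 15.2]
finger_gap: 18.8
gripper_force: 62.2
ee_pos: [606.8, 40.7, 32.0]
tool_rot: [180.0, -0.4, 179.2]
wrist_force: [-20.0, 0.6, 19.6]
tool d -8.2 1.9 0.3 turn 0.0 F [-20.    0.6  19.6] t 12.65 gap 19.1
```

```bash
echo '{"rows": [[-3, 0, 0, 0], [-6, 0, 0, 0], [-6, 0, 0, 0]]}' > rows.txt && python3 nudge.py rows.txt|sed -n 2,4p
echo '{"rows": [[-2, 0, 0, 0], [-4, 0, 0, 0], [-4, 0, 0, 0]]}' > rows.txt && python3 nudge.py rows.txt|sed -n 2,4p
python3 -c "
from h import *
im=eyes.snapshot('top');cv2.imwrite('pics/tray.png',im[:,:,::-1])
im=eyes.snapshot('scene');cv2.imwrite('pics/trays.png',im[:,:,::-1])"
```

```text
ee_pos: [610.0, 40.7, 31.6]
tool_rot: [-180.0, -0.7, 179.2]
wrist_force: [-33.8, 0.7, 30.2]
ee_pos: [611.3, 40.8, 31.4]
tool_rot: [-180.0, -1.1, 179.3]
wrist_force: [-49.0, -0.0, 42.5]
```

```bash
echo '{"rows": [[2, 0, -2, 0], [4, 0, -5, 0], [5, 0, -8, 0], [5, 0, -12, 0], [5, 0, -16, 0]]}' > rows.txt && python3 nudge.py rows.txt|sed -n 2,4p
echo '{"rows": [[0, 0, -4, 0], [0, 0, -6, 0], [0, 0, -6, 0], [0, 0, -6, 0], [0, 0, -6, 0]]}' > rows.txt && python3 nudge.py rows.txt|sed -n 2,4p
cat > w.py <<'E'
from h import *
for i in range(4):
    s=manip.sense(); print(s["wrist_force"].round(2),s["wrist_torque"].round(3),s["ee_pos"].round(1)); eyes.snapshot("top")
E
python3 w.py
```

```text
ee_pos: [613.0, 40.5, 46.4]
tool_rot: [-180.0, -0.2, 179.2]
wrist_force: [-3.4, 0.1, -5.8]
ee_pos: [614.5, 40.5, 53.6]
tool_rot: [180.0, 0.0, 179.2]
wrist_force: [-0.8, 0.6, -4.3]
[-0.79  0.59 -4.34] [0.058 0.648 0.14 ] [614.5  40.5  53.6]
[-1.51 -0.26 -5.29] [0.133 0.624 0.103] [614.5  40.5  53.6]
[-0.41 -0.18 -4.44] [0.099 0.589 0.064] [614.4  40.5  53.6]
[ 0.23 -0.23 -5.36] [0.005 0.539 0.112] [614.4  40.5  53.6]
```

```bash
echo '{"rows": [[4, 0, 0, 0], [12, 0, 0, 0], [22, 0, 0, 0], [34, 0, 0, 0], [48, 0, 0, 0]]}' > rows.txt && python3 nudge.py rows.txt|sed -n 2p
echo '{"rows": [[14, 0, 0, 0], [26, 0, 0, 0], [36, 0, 0, 0], [44, 0, 0, 0], [50, 0, 0, 0]]}' > rows.txt && python3 nudge.py rows.txt|sed -n 2p
echo '{"rows": [[4, 0, 0, 0], [6, 0, 0, 0], [6, 0, 0, 0], [6, 0, 0, 0]]}' > rows.txt && python3 nudge.py rows.txt|sed -n 2p
python3 w.py; python3 -c "
from h import *
mont('m9',[('scene',250,180,3),('top',225,170,4)])"
```

```text
ee_pos: [565.5, 41.1, 53.6]
ee_pos: [515.0, 41.9, 53.5]
ee_pos: [510.5, 41.9, 53.7]
[-0.3   0.32 -4.76] [ 0.006  0.393 -0.037] [510.5  41.9  53.7]
[ 0.79 -0.71 -5.17] [-0.038  0.427 -0.049] [510.6  41.9  53.7]
[ 0.   -0.09 -5.52] [-0.057  0.436 -0.029] [510.6  41.9  53.6]
[-0.4   0.56 -5.74] [-0.004  0.401 -0.044] [510.5  41.9  53.5]
```

View pics/m9.png

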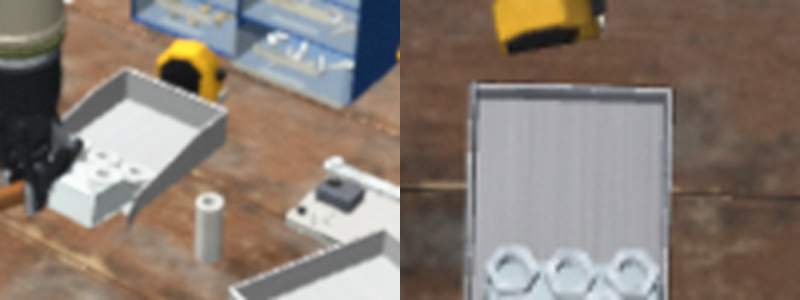

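```bash
echo '{"rows": [[-38, 0, 0, 0], [-64, 0, 0, 0], [-80, 0, 0, 0], [-88, 0, 0, 0], [-90, 0, 0, 0]]}' > rows.txt && python3 nudge.py rows.txt|sed -n 2p
echo '{"rows": [[4, 0, 0, 0], [12, 0, 0, 0], [22, 0, 0, 0], [34, 0, 0, 0], [48, 0, 0, 0]]}' > rows.txt && python3 nudge.py rows.txt|sed -n 2p
echo '{"rows": [[12, 0, 0, 0], [22, 0, 0, 0], [30, 0, 0, 0], [36, 0, 0, 0], [40, 0, 0, 0]]}' > rows.txt && python3 nudge.py rows.txt|sed -n 2p
echo '{"rows": [[2, 0, 0, 0], [2, 0, 0, 0], [2, 0, 0, 0], [2, 0, 0, 0]]}' > rows.txt && python3 nudge.py rows.txt|sed -n 2p
python3 w.py; python3 -c "
from h import *
# bright-nut pattern: print the column-mean row profile of the blade region
im=cv2.cvtColor(eyes.snapshot('top'),cv2.COLOR_RGB2GRAY).astype(int)
for v in range(222,275,2): print(v,onz('top',(265,v),18)[0].round(),im[v,242:294:4])
print(proj('top',[[640.5,100,24],[640.5,-16,24],[540,100,60],[540,-16,60]]).round(1))"
```

```text
ee_pos: [601.3, 40.6, 53.4]
ee_pos: [549.8, 41.4, 53.0]
ee_pos: [510.6, 42.0, 53.3]
ee_pos: [510.6, 41.9, 53.6]
[ 0.09  0.27 -4.55] [-0.012  0.455  0.001] [510.6  41.9  53.6]
[-0.65  0.46 -4.12] [-0.013  0.413 -0.07 ] [510.6  41.9  53.6]
[-0.38 -0.11 -4.52] [-0.009  0.422 -0.007] [510.5  41.9  53.5]
[-1.13  0.56 -4.8 ] [ 0.031  0.442 -0.024] [510.4  41.9  53.5]
222 669.0 [161 175 171 173 170 172 170 167 163 166 169 164 150]
224 663.0 [161 175 172 171 170 171 169 167 165 166 169 166 141]
226 658.0 [156 175 171 170 170 172 170 168 165 168 169 165 138]
228 653.0 [148 173 172 169 170 174 169 167 163 167 169 164 139]
230 647.0 [141 172 169 168 169 172 168 168 164 167 169 166 138]
232 642.0 [148 172 172 189 169 172 193 187 165 165 169 166 146]
234 636.0 [132 172 204 177 209 181 168 221 165 210 212 172 149]
236 631.0 [120 186 172 180 222 230 169 191 198 217 158 212 152]
238 626.0 [118 184 181 207 218 211 204 199 189 180 199 218 148]
240 620.0 [118 165 217 211 191 188 208 215 197 221 203 222 149]
242 615.0 [107 171 213 210 111 192 205 212 209 208 204 222 101]
244 610.0 [106 145 189 173 204 2
[... 313 characters left out ...]
1 225 218 216 193 223 196 213 212  91]
256 578.0 [ 61 133 192 219 227 215 214 213 215 148 211 210 122]
258 573.0 [ 64 107 137 156 128 182 214 212 182 205 211 210 117]
260 567.0 [62 64 60 59 63 60 58 58 67 65 75 75 64]
262 562.0 [63 79 78 79 77 77 74 71 73 69 70 68 65]
264 557.0 [70 94 92 94 93 94 92 89 90 90 87 86 82]
266 552.0 [ 73 108 109 109 107 107 105 105 104 103 102 102  98]
268 546.0 [ 83 122 120 119 119 118 118 117 117 115 114 114 113]
270 541.0 [ 94 133 130 131 130 130 128 127 126 126 125 124 124]
272 536.0 [ 98 142 142 140 139 138 139 139 136 136 135 135 133]
274 531.0 [113 151 150 148 149 147 146 149 144 144 144 143 142]
[[245.3 232. ]
 [288.9 232.6]
 [243.8 270. ]
 [289.6 270.5]]
```

```bash
echo '{"rows": [[0, 0, -4, 0], [0, 0, -12, 0], [0, 0, -24, 0], [0, 0, -38, 0], [0, 0, -52, 0]]}' > rows.txt && python3 nudge.py rows.txt|sed -n 2p
echo '{"rows": [[0, 0, -12, 0], [0, 0, -22, 0], [0, 0, -29, 0], [0, 0, -33, 0], [0, 0, -34, 0]]}' > rows.txt && python3 nudge.py rows.txt|sed -n 2p
echo '{"rows": [[2.6, -4.3, 0, 0], [7.8, -12.8, 0, 0], [15.7, -25.6, 0, 0], [26, -42.7, 0, 0], [37.6, -61.4, 0, 0]]}' > rows.txt && python3 nudge.py rows.txt|sed -n 2p
echo '{"rows": [[12, -19.6, 0, 0], [24, -39, 0, 0], [36, -59, 0, 0], [48, -78.5, 0, 0], [60, -98, 0, 0]]}' > rows.txt && python3 nudge.py rows.txt|sed -n 2p
echo '{"rows": [[12, -19.6, 0, 0], [24, -39, 0, 0], [36, -59, 0, 0], [48, -78.5, 0, 0], [60, -98, 0, 0]]}' > rows.txt && python3 nudge.py rows.txt|sed -n 2p
echo '{"rows": [[8.4, -13.6, 0, 0], [13.6, -22, 0, 0], [16.7, -27, 0, 0], [18.3, -30, 0, 0], [18.3, -30, 0, 0]]}' > rows.txt && python3 nudge.py rows.txt|sed -n 2p
python3 w.py; python3 go.py 330.7 -242.8 130 157.4
```

```text
ee_pos: [510.3, 41.9, 107.2]
ee_pos: [510.5, 41.9, 140.4]
ee_pos: [470.2, -19.7, 138.3]
ee_pos: [408.4, -117.2, 138.4]
ee_pos: [347.3, -214.2, 138.8]
ee_pos: [329.9, -243.1, 139.2]
[ 0.32 -0.28 -4.12] [0.016 0.341 0.01 ] [ 329.9 -243.1  139.2]
[-0.15  1.08 -4.01] [ 0.076  0.349 -0.003] [ 330.2 -242.8  139.2]
[ 0.11  0.86 -3.93] [0.051 0.356 0.013] [ 330.4 -242.5  139.2]
[ 0.64  0.28 -5.24] [ 0.     0.327 -0.055] [ 330.5 -242.5  139.3]
tool d -0.2 -0.4 9.3 turn 21.9 F [-0.2  0.2 -4. ] t 20.2833 gap 19.1
```

```bash
echo '{"rows": [[0, 0, 1, 2], [0, 0, 3, 6], [0, 0, 5, 11], [0, 0, 7, 16], [0, 0, 8, 19.5]]}' > rows.txt && python3 nudge.py rows.txt|sed -n 2p
echo '{"rows": [[0, 0, 1, 1.6], [0, 0, 1, 2.4], [0, 0, 1, 2.4], [0, 0, 1, 2.4]]}' > rows.txt && python3 nudge.py rows.txt|sed -n 2,3p
cat > diff.py <<'E'
from h import *
def ref(n): return cv2.resize(cv2.imread(f"pics/{n[0]}0.png")[:,:,::-1],(560,420),interpolation=cv2.INTER_AREA)
for n in("top","scene"):
    im=eyes.snapshot(n); d=cv2.absdiff(cv2.GaussianBlur(im,(3,3),0),cv2.GaussianBlur(ref(n),(3,3),0)).max(2)
    _,_,st,ce=cv2.connectedComponentsWithStats((d>50).astype(np.uint8))
    print(n,[(*st[i].tolist(),) for i in range(1,len(st)) if st[i,4]>25])
    cv2.imwrite(f"pics/last_{n}.png",im[:,:,::-1])
E
python3 diff.py; python3 w.py; python3 go.py 330.7 -242.8 130 157.4
python3 -c "
from h import *
im=cv2.imread('pics/last_top.png',0).astype(int)
p=lambda a:[round(float(x),1) for x in proj('top',[a])[0]]
n=manip.sense(); c=n['ee_pos']; a=np.radians(n['tool_rot'][2]); u=-np.array([np.cos(a),np.sin(a)]); l=np.array([-u[1],u[0]])
for s in range(24,140,6):
    r=[]
    for y in range(-54,55,6):
        P=[*(c[:2]+u*s+l*y),c[2]-14]; q=proj('top',[P])[0]; r.append(im[int(round(q[1])),int(round(q[0]))])
    print(s-130,r)
"
```

```text
ee_pos: [330.2, -240.0, 131.0]
ee_pos: [331.1, -243.2, 131.1]
tool_rot: [-180.0, 0.1, 157.4]
top [(99, 251, 58, 28, 1087), (370, 304, 98, 102, 4101), (471, 380, 43, 40, 218), (451, 389, 6, 10, 28), (421, 397, 25, 23, 139), (448, 401, 40, 19, 407), (408, 406, 8, 10, 50)]
scene [(0, 8, 23, 41, 695), (0, 52, 125, 90, 3396), (120, 91, 19, 18, 176), (138, 95, 11, 12, 82), (105, 101, 251, 225, 13210), (0, 103, 42, 74, 986), (62, 104, 88, 67, 1165), (111, 106, 14, 11, 72), (269, 123, 8, 5, 26), (0, 127, 27, 36, 285), (67, 133, 9, 5, 35), (37, 141, 8, 6, 33), (202, 146, 58, 18, 344), (39, 152, 13, 25, 137), (57, 152, 10, 11, 44), (2, 158, 8, 6, 30), (2, 163, 34, 25, 416), (58, 167, 74, 52, 2087), (220, 166, 40, 12, 226), (40, 177, 30, 25, 386), (249, 178, 21, 21, 376), (30, 197, 28, 26, 390), (281, 207, 10, 12, 64), (100, 210, 34, 79, 1208), (0, 249, 33, 57, 1346), (36, 269, 40, 16, 315), (126, 271, 14, 23, 174), (341, 274, 11, 6, 39), (28, 285, 71, 47, 2256), (351, 298, 22, 8, 63), (265, 304, 34, 13, 206), (333, 311, 11, 9, 67), (0, 318, 32, 21, 288)]
[2.85 1.75 0.16] [ 0.098 -0.575  0.26 ]
[... 5357 characters left out ...]
4(189), np.int64(196), np.int64(190), np.int64(197), np.int64(189), np.int64(190), np.int64(198), np.int64(188), np.int64(189)]
2 [np.int64(93), np.int64(164), np.int64(162), np.int64(165), np.int64(219), np.int64(205), np.int64(179), np.int64(163), np.int64(209), np.int64(83), np.int64(163), np.int64(163), np.int64(163), np.int64(164), np.int64(165), np.int64(165), np.int64(165), np.int64(164), np.int64(166)]
8 [np.int64(97), np.int64(169), np.int64(169), np.int64(169), np.int64(170), np.int64(196), np.int64(204), np.int64(203), np.int64(124), np.int64(169), np.int64(168), np.int64(167), np.int64(169), np.int64(168), np.int64(168), np.int64(169), np.int64(169), np.int64(167), np.int64(168)]
```

```bash
cat > nuts.py <<'E'
from h import *
import sys
K=4
def nuts(win):
    im=cv2.cvtColor(eyes.snapshot("top"),cv2.COLOR_RGB2GRAY); u0,v0,u1,v1=win
    g=cv2.resize(im[v0:v1,u0:u1],None,fx=K,fy=K,interpolation=cv2.INTER_CUBIC)
    c=cv2.HoughCircles(g,cv2.HOUGH_GRADIENT,1.0,minDist=38,param1=90,param2=12,minRadius=11,maxRadius=17)
    return [] if c is None else [(u0+a/K,v0+b/K,r/K) for a,b,r in c[0]]
s=manip.sense();c=s["ee_pos"];a=np.radians(s["tool_rot"][2]);u=-np.array([np.cos(a),np.sin(a)]);l=np.array([-u[1],u[0]])
for q in nuts(tuple(map(int,sys.argv[1:5]))):
    z=float(sys.argv[5]); P=onz("top",q[:2],z)[:2]; e=np.array([.9265,-.376]); d=P-[516.1,-317.9]
    print(np.round(q,1),P.round(),"scoop xy",((P-c[:2])@u-80).round(),((P-c[:2])@l).round(),"pan xy",(d@e).round(),(d@[.376,.9265]).round())
E
python3 nuts.py 340 230 460 340 115
python3 -c "
from h import *
im=cv2.imread('pics/t0.png',0)
g=cv2.resize(im[255:335,340:420],None,fx=2.8,fy=2.8,interpolation=cv2.INTER_CUBIC)
print(cv2.HoughCircles(g,cv2.HOUGH_GRADIENT,1.0,minDist=38,param1=90,param2=12,minRadius=11,maxRadius=17))"
```

```text
[384.4 283.4   3.8] [ 511. -241.] scoop xy 86.0 72.0 pan xy -33.0 70.0
[456.4 303.6   4.1] [ 465. -414.] scoop xy 110.0 -106.0 pan xy -11.0 -108.0
[408.9 291.4   3.8] [ 493. -300.] scoop xy 92.0 10.0 pan xy -28.0 8.0
[458.4 335.4   3.4] [ 391. -414.] scoop xy 42.0 -134.0 pan xy -79.0 -136.0
[433.9 310.1   3.2] [ 449. -359.] scoop xy 74.0 -60.0 pan xy -46.0 -63.0
[413.1 313.6   2.8] [ 441. -308.] scoop xy 47.0 -17.0 pan xy -73.0 -19.0
[[[171.5  94.5  14.1]
  [112.5  85.5  13.8]
  [ 52.5  85.5  13.8]
  [153.5 160.5  14.1]
  [ 59.5 154.5  14.1]]]
```

```bash
python3 -c "
from h import *
im=cv2.imread('pics/last_top.png',0).astype(int)
ch=' .:-=+*%@#'
print(manip.sense()['wrist_force'])
for v in range(250,325): print('%3d '%v+''.join(ch[min(9,max(0,(x-40)//20))] for x in im[v,365:450]))
"
```

```text
[2.0863517  0.8879356  0.20206877]
250 ::...:::::::...:-===-::-*+**************%%%***+----=**+-.::::::::::::::::::::::::::::
251 :::.::::::::...--==-::-+*******************%%%**+-----+%+=:::::::::::::::::::::::::::
252 ::::::::::::..:-===-::-**********************%%%***+---==+*+:::::::::::::::::::--::::
253 :::::::::::...:-===-::=*+**********************%%%%**+----=+*+-::::::::::::::::::::::
254 :::::::::::...--==-::-****************************%%%**+=---==+*=::::::::::::::::::::
255 ::::::::::...-====-::-*+****************************%%****+----=+*+:.::::::::::::::::
256 ::::::::::...--===-:-=***%****************************%*****+----=+*+-:::::::::::::::
257 ::::::::::..:--==-::-*+***************************************+=---==+*+:::::::::::::
258 -::::::::...:-===-::-*+**************************************%***+----=+*+:::::::::::
259 -::::::::...:-==-::-+********%%************************************+-----+%+-::::::::
260 -::::::::..:-===-::-***********%*************************************++---==+*+:.::::
261 ::::::::...:-===-::=*+*************%***********************************
[... 4984 characters left out ...]
%=+@#@@@@@@@@@@@@@@@@@@@%++*@##@%*=-=%##@%%****+-:::-*=....:::::::::::
318 ::::::::::-===++-*##@@@@@@@@@@@@@@@@@@@@++*@##@@*-+*%@#@@@%%**+::::-*=-...:::::::::::
319 ::::::::::=====-*###@@@@##@@@@@@@@@@@@@@%**%@#@@@%%%@%%**@@%**-::::=*::...:::::::::::
320 ::::::::::====-+####@%*%####@@@@@@@@@@@@@@%*%%@@@@@%@@%**++**+:::::+=....::::::::::::
321 :::::::::-===+=%####@@**@#####@@@@@@@@@@@@@@%*%%@@@@@@@@%%**=-::::-*:.....:::::::::-:
322 :::::::::-===++###@@@@@**@######@@@**%%@@%@@@@*%%@@@@@@@@@%%%+-::-=*......:::.::::::-
323 :::::-:::====+%###@@@@@**@#######@%-+@###@@##@@@@@@@@@@@@%*+==++=:+=.......::.:::::-:
324 ::::::::-===+@*#####@@@*+%####@##@+-*#########@@@@@@@@@@@%++.:-=+*+:.......::::::::::
```

```bash
echo '{"rows": [[-2, 0, -1, 0], [-7, 0, -3, 0], [-14, 0, -5, 0], [-22, 0, -7, 0], [-29, 0, -8, 0]]}' > rows.txt && python3 nudge.py rows.txt|sed -n 2,4p
echo '{"rows": [[-5, 0, -2, 0], [-8, 0, -2, 0], [-10, 0, -2, 0], [-10, 0, -2, 0]]}' > rows.txt && python3 nudge.py rows.txt|sed -n 2,4p
python3 w.py
cat > asc.py <<'E'
from h import *
import sys
n=sys.argv[1];u0,v0,u1,v1=map(int,sys.argv[2:6])
im=cv2.cvtColor(eyes.snapshot(n),cv2.COLOR_RGB2GRAY).astype(int)
ch=' .:-=+*%@#'
for v in range(v0,v1): print('%3d '%v+''.join(ch[min(9,max(0,(x-40)//20))] for x in im[v,u0:u1]))
E
python3 asc.py top 368 274 435 330
```

```text
ee_pos: [357.7, -254.5, 138.4]
tool_rot: [180.0, -0.0, 157.3]
wrist_force: [-0.4, -0.1, -3.9]
ee_pos: [366.5, -258.1, 140.2]
tool_rot: [180.0, -0.0, 157.3]
wrist_force: [0.4, -0.4, -3.4]
[ 0.42 -0.37 -3.36] [0.039 0.228 0.034] [ 366.5 -258.1  140.2]
[ 0.12  0.11 -3.28] [ 0.118  0.23  -0.005] [ 366.2 -257.9  140.2]
[ 0.42 -0.28 -3.48] [ 0.075  0.284 -0.035] [ 366.  -257.8  140.2]
[ 0.65 -0.01 -2.93] [0.131 0.257 0.044] [ 366.  -257.9  140.2]
274 ...:-===-::-*+*********************%*******************************
275 ...:-===::-+********%**********************************************
276 ..:--==-::-*=+%%***************************************************
277 ..--===-::=*-%##@@@%***********************************************
278 .:--==-::-*+%########@*********************************************
279 .---==-::-**###@@@###@*********************************************
280 :--===-:-+%@##%%**%@#@*********************************************
281 :-===-::-**@@%*****%##%********************************************
282 :-===-::-%*%%*******@#%********************************************
283 :-=
[... 2676 characters left out ...]
################@@@@@@@%*%###@%%%@@@@@@@@@@%====++=.
321 :::::::-+===+#@###################@@@@@%*@@@@@@@@#@@@@@@@@%====+*:.
322 ::::::::====*#@###########@@########@@@@@@@@@@@@#@@@@@@@@%+====+*..
323 :--::::-===+@@##############@@@######@@@@@@@@@@@@@@@@@@@@%=====+=..
324 ::::::-+===+#@################@@@#####@@@@@@@@@@@@@@@@@@@%======:..
325 :::::::----*#@@#################@@@@###@@@@@@@@@@@@@@@@@@+======...
326 ::::::-=+++%@%%@#@################@@@@@##@@@@@@@@@@@@@@@@=======...
327 :::::::--=+*%@@%+%@@###############@@@@@#@@@#@@@@@@@@@@@%=======.::
328 :::::::::--=+*%@#%*%@@###############@@@@@@@@@@@@@@@@@@@+======+:::
329 ::::::::-::::-+**%#@%%@@@######@@######@@@@@@@@@@@@@@@@@+=====*@:::
```

```bash
echo '{"rows": [[3, 0, 0, 0], [9, 0, 0, 0], [17, 0, 0, 0], [25, 0, 0, 0], [31, 0, 0, 0]]}' > rows.txt && python3 nudge.py rows.txt|sed -n 2p
echo '{"rows": [[3, 0, 0, 0], [4, 0, 0, 0], [4, 0, 0, 0], [4, 0, 0, 0]]}' > rows.txt && python3 nudge.py rows.txt|sed -n 2p
echo '{"rows": [[-14, 0, 0, 0], [-42, 0, 0, 0], [-82, 0, 0, 0], [-42, 0, 0, 0], [-20, 0, 0, 0]]}' > rows.txt && python3 nudge.py rows.txt|sed -n 2,4p
echo '{"rows": [[0, 0, 0, 0], [0, 0, 0, 0], [0, 0, 0, 0]]}' > rows.txt && python3 nudge.py rows.txt|sed -n 2,4p
python3 w.py; python3 asc.py top 368 255 440 332
```

```text
ee_pos: [336.5, -245.5, 140.3]
ee_pos: [334.1, -244.7, 140.7]
ee_pos: [352.0, -251.6, 132.3]
tool_rot: [179.6, -1.1, 157.4]
wrist_force: [-2.3, 0.5, -0.2]
ee_pos: [353.2, -252.9, 141.3]
tool_rot: [-180.0, 0.1, 157.3]
wrist_force: [-0.0, 0.3, -1.7]
[-0.04  0.25 -1.73] [0.067 0.083 0.068] [ 353.2 -252.9  141.3]
[-0.45 -0.33 -1.43] [ 0.04   0.097 -0.004] [ 353.4 -253.   141.8]
[ 0.47  0.31 -2.21] [ 0.021  0.097 -0.005] [ 353.4 -253.   142. ]
[-0.24 -0.22 -1.71] [ 0.076  0.101 -0.   ] [ 353.3 -252.9  142. ]
255 :::::::...-====-::-*+****+=*##@%***++@##***%****%*%%***+:-+==+*+:.::::::
256 :::::::...--===-:-=**%***++@##@****++*##%***********%%*=:+@@*==+*+-:::::
257 :::::::...--==-::-*+**%***+%##@*****+*##@*************--+@##@@@*+=+*+:::
258 ::::::...:-===-::-*+****%*+%##@*****=*###***********=-+@@##@@###@+-=+*+-
259 ::::::...:-===::-+**********###****+=*###**********+-+##@%**+*@##+---=+%
260 ::::::..:-===-::-**********+%##%%*+=%###@**********=+%##@***++*##@++---=
261 :::::...--===-::=*+********+*##@%%+%###@***********++%##%****+*@##***+--
262 :::::..:--===::-***********+*@#@@@@###%%********
[... 4637 characters left out ...]
.....::
323 ::-::::-====*@@###########@@@@@@@#######@@@@@@@@@@@@@@@@@@*====*=......:
324 ::-::::===-=@%##############@@@@@@@@@####@@@@@@@@@@@@@@@@@+===++:.......
325 :::::::+===+#%################@@@@@@@@@@@##@@@@@@@@@@@@@@%======........
326 ::::::-====*@###################@@@@@@@@@@@##@@@@@@@@@@@@%====-:........
327 :::::-===-=@%####################@@@@@@@@@@@@###@@@@@@@@@+====-:.::::::.
328 ::::::+===+#%############@@########@@@@@@@@@@@@@@@@@@@@@%=====-:::::::::
329 :::::-====*@@###############@@@####@#@@@@@@@@@@@@@@@@#@@%=====-:::::::::
330 :::::-==-=@%#################@@@@#####@@@@@@@@@@@@@@@@@@+=====-:::::::::
331 ::::-==--+@+@@##################@@@@###@@@@@@@@@@@@@@@@@======-:::::::::
```

```bash
echo '{"rows": [[0, 0, -15, 0], [0, 0, -30, 0], [0, 0, -30, -7], [0, 0, -30, -14], [0, 0, -30, -20]]}' > rows.txt && python3 nudge.py rows.txt|sed -n 2p
echo '{"rows": [[0, 0, 0, -2.7], [-5, 30, 0, -2.7], [-12, 65, 0, -2.7], [-20, 100, 0, -2.7], [-25, 135, 0, -2.7]]}' > rows.txt && python3 nudge.py rows.txt|sed -n 2p
echo '{"rows": [[-5, 35, 0, 0], [-10, 70, 10, 0], [-15, 105, 30, 0], [-17, 140, 50, 0], [-17, 170, 70, 0]]}' > rows.txt && python3 nudge.py rows.txt|sed -n 2p
echo '{"rows": [[0, 5, 15, 0], [0, 5, 25, 0], [0, 5, 25, 0], [0, 5, 25, 0]]}' > rows.txt && python3 nudge.py rows.txt|sed -n 2,4p; python3 go.py 395 60 28 180; python3 diff.py|head -1
```

```text
ee_pos: [352.9, -252.6, 171.7]
ee_pos: [384.3, -117.5, 171.3]
ee_pos: [401.5, 53.7, 101.0]
ee_pos: [400.7, 55.8, 75.7]
tool_rot: [-180.0, -0.0, 180.0]
wrist_force: [-0.3, 0.1, -1.9]
tool d 5.7 4.2 47.7 turn -0.0 F [-0.3  0.1 -1.9] t 25.6333 gap 18.8
top [(99, 251, 58, 28, 1082), (236, 275, 49, 43, 1988), (229, 340, 77, 80, 3787), (212, 343, 9, 77, 321), (220, 342, 7, 78, 281)]
```

```bash
echo '{"rows": [[2, 0, 12, 0], [5, 0, 24, 0], [5, 0, 32, 0], [5, 0, 32, 0]]}' > rows.txt && python3 nudge.py rows.txt|sed -n 2,4p
echo '{"rows": [[0, 0, 4, 0], [0, 0, 8, 0], [0, 0, 8, 0]]}' > rows.txt && python3 nudge.py rows.txt|sed -n 2,4p
echo '{"rows": [[0, 0, 4, 0], [0, 0, 7, 0], [0, 0, 7, 0], [0, 0, 7, 0]]}' > rows.txt && python3 nudge.py rows.txt|sed -n 2,4p
```

```text
ee_pos: [395.1, 55.7, 42.7]
tool_rot: [-180.0, -0.1, 179.9]
wrist_force: [-0.6, 0.1, -2.9]
ee_pos: [396.8, 56.2, 36.0]
tool_rot: [-180.0, 0.1, 180.0]
wrist_force: [-0.9, -0.6, 2.9]
ee_pos: [396.4, 56.5, 29.1]
tool_rot: [180.0, 0.1, -180.0]
wrist_force: [-1.8, -1.1, 6.3]
```

Flat on the bench: open, let it settle, and rise clear.

```bash
echo '{"rows": [[0, 0, 0, 0], [0, 0, 0, 0], [0, 0, 0, 0], [0, 0, 0, 0]]}' > rows.txt && python3 nudge.py rows.txt 50|sed -n 2,5p
echo '{"rows": [[0, 0, -25, 0], [0, 0, -60, 0], [0, 0, -100, 0], [0, 0, -140, 0], [0, 0, -170, 0]]}' > rows.txt && python3 nudge.py rows.txt|sed -n 2p
echo '{"rows": [[30, 0, 0, 0], [40, 0, 0, 0], [40, 0, 0, 0], [40, 0, 0, 0]]}' > rows.txt && python3 nudge.py rows.txt|sed -n 1,4p
python3 diff.py|head -1; python3 nuts.py 335 225 465 345 79
python3 asc.py top 232 262 300 318
```

```text
ee_pos: [395.5, 56.4, 28.3]
tool_rot: [180.0, -0.0, -180.0]
wrist_force: [0.2, 0.2, -0.0]
finger_gap: 49.8
ee_pos: [396.1, 56.4, 201.8]
time_s: 27.73
ee_pos: [355.8, 56.4, 198.4]
tool_rot: [-180.0, 0.1, -180.0]
wrist_force: [0.3, 0.2, -0.0]
top [(99, 251, 58, 28, 1082), (237, 275, 47, 48, 1944), (226, 351, 54, 14, 259), (281, 355, 11, 9, 65), (245, 372, 25, 4, 85), (208, 374, 8, 24, 93), (219, 379, 95, 41, 2503), (200, 406, 8, 14, 75), (210, 406, 6, 14, 66)]
[423.4 273.9   3.8] [ 535. -352.] scoop xy 99.0 -408.0 pan xy 30.0 -24.0
[401.9 257.4   3.8] [ 576. -299.] scoop xy 140.0 -355.0 pan xy 48.0 40.0
[427.6 262.6   3.8] [ 563. -364.] scoop xy 127.0 -420.0 pan xy 61.0 -25.0
[384.4 283.6   3.8] [ 510. -252.] scoop xy 74.0 -308.0 pan xy -30.0 59.0
[456.4 303.6   4.1] [ 463. -432.] scoop xy 27.0 -488.0 pan xy -7.0 -125.0
[458.1 335.1   3.8] [ 387. -431.] scoop xy -49.0 -488.0 pan xy -77.0 -154.0
[408.9 291.6   3.8] [ 491. -313.] scoop xy 55.0 -369.0 pan xy -25.0 -5.0
262 ::::::::::::::::::::::::::::::::::::::::::::::-:::::::::::::::::::::
263 ::::::::::::::::::::::::::::::::::::::--::::
[... 3266 characters left out ...]
########################@*%::::::::::::::::
309 :::::=@=########################################@@*%::::::::::::::::
310 :::::=@=########################################@@*%::::::::::::::::
311 :::::=@+###############@@@#@@@@@@@@@@@@@@@@@@@@@@@%%::::::::::::::::
312 :::::=@+###@###########@#@#@@@@@@@@@@@@@@@@@@@@@@@%%::::::::::::::::
313 :::::=@*@##@##@##############@@#@@@@@@@@@@@@@@@@@@%%::::::::::::::::
314 :::::=%:---------=============================+++**%::::::-:::::::::
315 :::::+@%%%%%%%******+++===============-----::-----*%--::::::::::::::
316 :::::-======++++++++++++*%%%%**++++++%%%*%*%%%**%%%*---:::::::::::::
317 ..::::::::::::--::---:::-=***+=-::::--------------=-::::::::::::::::
```

```bash
python3 -c "
from rig import manip, eyes; print(manip.job_done())"
```

```text
the job is handed in; nothing more can be done
None
```

I handed the job in at about 28 s: all five nuts are in the scale pan, none fell on the bench, and the empty scoop lies flat and released on the bench; two of the nuts slid into the pan early, when the scoop nose touched the pan rim.

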